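Park the index plunger and unload the tool-grinding slide

ROBOT

A 7-joint arm with a two-finger parallel gripper is mounted at the origin on the work surface. World frame = base frame: x ahead of the robot, y to its left, z up, the work surface at z = 0. Lengths are in m, angles in rad, forces in N, time in s.
With the tool pointing down it reaches from about 0.4 to 0.9 m from the base axis. Payload 5.6 kg.
Tool frame: the origin (TCP) lies midway between the tips of the shut fingers; the grasp point (between the pads) lies 19 mm behind it (bot.pinch_z is the distance from the TCP to the grasp point, in m); z points along the fingers, y is the line along which they close (so a half turn about z gives the same grasp; the last joint's range is limited). The gripper opens to 92 mm and grips with 3 to 60 N. Pads are 20 mm wide; open, the fingers measure 128 mm over their backs; the gripper's body (75 mm by 189 mm) begins 69 mm behind the grasp point.
Start: joints at [1.117, 0.468, -0.012, 1.603, 0.006, 1.071, -0.056], TCP at [0.26, -0.596, 0.215] pointing down, gripper open.
Joint ranges: [-2.53, 2.53], [-0.31, 2.02], [-1.57, 1.55], [0.28, 2.44], [-1.29, 4.43], [0.15, 1.84], [-2.92, 2.92]. Speed limits (rad/s): [2.57, 2.57, 3.14, 3.14, 3.14, 3.14, 3.14].

INTERFACE

Orientations are given as a 3x3 rotation matrix whose columns are the frame's x, y, z axes.
In Python, from bench import bot gives the robot as it stands. The module is installed in compiled form; this text tells all that it offers.
- The arm moves only by the tool play_rows, never from a script. Its argument "steps" is a list of rows, each an object with "dr": the turn, a rotation vector about the tool's x, y, z in degrees, a list of three; "xyz": the shift along the tool's x, y, z in cm, a list of three; "claw": the opening in per cent of the stroke, from 0 (shut) to 100 (fully open). In form: [{"dr": [ax, ay, az], "xyz": [tx, ty, tz], "claw": claw}, ...]. A call has exactly 10 rows; each row shifts and turns the commanded pose from where the row before left it, along the tool's axes as they then stand; what a row does not reach is not made up. A row lasts 1/12 s, in which the tool goes at most 41.7 mm and 7.16 degrees, less where a joint would pass 70% of its speed; a pose out of reach is approached as far as the arm can. A call with a gripper value outside its range is refused whole. The fingers move at their own pace and stop on an object; "force" is the grip in N (left out, the last holds). Time passes only in rows, so rows that do not move let the fingers close, or fill a call up. It gives the time, the measured TCP pose, the force, the opening and the grip force at its end, in the units of the state.
- bot.state(): the state, without advancing time (a new reading comes with each control period).
- bot.read_camera(name): name is "side" or "top"; returns a dict with "color" (384x512x3 uint8, blue, green, red), "fov_y" (degrees; the focal length in pixels is half the picture's height over the tangent of half this angle, whatever the lens; pixels are square), "cx", "cy" (the principal point, pixels), "extrinsics" (4x4, takes a point from world to camera coordinates). Camera axes: x right, y down, z forward; pixel columns grow to the right and rows downward; lengths in m; the calibration is good to about 2 mm. A picture is of the moment at which its call begins. There is no depth.
- bot.hand_in(): hands the job in; it is judged then, once.
The state is a dict: "clock": time; "q": joint angles; "dq": joint speeds; "joint_efforts": joint torques, N m; "tcp_pos": TCP position; "orientation": TCP orientation; "wrist_force": force on the tool from outside, world axes, zero at the start; "moment": the same for the moment, N m; "grip_width": finger opening in m; "grasp_force": force on a finger pad.
Only numpy, scipy, OpenCV 4.12 (cv2) and the standard library are available. Lean on these libraries where they do the work, as an engineer would, in place of code of your own. Each camera call takes 0.05 s, during which the arm holds its last target. There are 200 camera calls.

TASK

Unload the reground turning tool from the tool grinder's slide: pull up the red T-handle of the sprung index plunger and twist it clockwise into its rest notch so that it stays retracted by itself. Then slide the carriage by its black handle away from the grinding wheel, fully against the yellow end stop, lift the tool out of its pocket and lay it down flat in the green tray without dropping it. Leave the plunger parked and the carriage at the stop, and do not disturb the dull tools in the grey tray or the other things on the bench.

Things in the scene. Friction and masses are not known exactly. Their poses are not given: they have to be found in the camera images.
- fixture: Bolted-down slide fixture: blue bed 215 x 400 mm, yellow motor and white wheel at its -y end, yellow stop (48 mm high) at its +y end. Origin on the table midway between the rails; +y is the way the carriage slides out. Clear spark guard over x -55 to 55, y -190 to -85 mm, 98 mm high. Plunger axis vertical at x 90, y -50 mm; its brass crown, radius 20 mm, is 85 mm high.
- carriage (a joint): Travel of the grey carriage in m along the fixture's +y: 0 at the wheel (start, 0 to 1 mm, pinned by the plunger), 0.14 against the end stop. Needs about 3 N once unpinned, stays where it is left. Carriage plate 90 x 180 x 16 mm, top 46 mm above the table.
- carriage_handle (a point): Centre of the top of the carriage's black upright handle block, 20 mm thick along the fixture's x, 30 mm along its y, 50 mm tall, rising from the carriage plate (46 mm) to this point 96 mm above the table. It has an orange band. Axes as the fixture's.
- plunger_lift (a joint): How far the plunger is pulled up, m: 0 is down, its 8 mm pin in the carriage (start). Spring 6 N at 0, 12 N at the top end 0.026. Pin clear of the carriage above 0.012. The cross-pin needs 0.019 (0.022 is good) to be twisted over the brass crown; resting in the notch it reads 0.016.
- plunger_twist (a joint): Turn of the T-handle, rad, positive clockwise seen from above. 0 to 0.08 at the start (cross-pin in the deep slot); rest notch centred on 1.2 (seats from about 1.1), stop at 1.35. Let go at 1.2 while pulled up, it drops into the notch, about 3 mm below the crown's top, and stays.
- plunger_handle (a point): Centre of the top of the red T-handle: upright bar 44 mm long, 12 mm thick, 24 mm tall, to pinch across its thickness from above. With the plunger down its top is 114 mm and its underside 90 mm above the table. Its y axis runs along the length, x across the thickness (the fixture's axes at twist 0); they turn with it.
- tool_bit: Reground turning tool: bright steel bar 20 x 20 mm, 100 mm long along its y axis, gold nose at -y, about 0.31 kg. Origin at the centre of its underside. Lies loose along the fixture's y in a pocket with 4 mm rims on the carriage, underside 46 mm above the table; starts under the spark guard and rides out with the carriage.
- tool_bit_center (a point): Centre of the turning tool bar, 10 mm above its underside.
- green_tray: Green open tray fixed on the table, outside 120 mm (x) x 160 mm (y) x 25 mm high, walls and floor 5 mm. Origin at the centre of its underside. Empty; it changes places with the grey tray.
- grey_tray: Grey open tray of the same size holding two dull dark tools, to be left alone. Origin at the centre of its underside.
- dull_bit_a: Dull dark bar 16 x 16 x 110 mm lying along y in the grey tray. Leave alone.
- dull_bit_b: Dull dark bar 16 x 16 x 90 mm lying along y in the grey tray. Leave alone.
- oil_bottle: Yellow bottle with a red cap, 64 mm across, 150 mm high, standing on the bench. Leave alone.
- compound_tin: Blue tin, 80 mm across, 50 mm high. Leave alone.
- dressing_stick: Brick-red stick 25 x 140 x 25 mm, on the bench. Leave alone.
- brush: Flat brush with a wooden handle lying on the bench. Leave alone.
- timber_block: Pale wooden block 70 x 160 x 50 mm on the bench. Leave alone.

How it is judged:
By the outcome, as a careful person would: the job done as asked, in the order asked, and still so for the second after the job is handed in, with the robot touching nothing.
It also fails if it takes over 64 s, if anything falls off the work surface, if the arm or the gripper's body presses on something with over 40 N, if the wrist force passes 120 N, or if a joint passes its speed limit or range.

## Working session

There is one attempt and no reset: what is moved stays moved. The work goes in short steps, Python scripts to look and compute and a tool call to move; the robot and the scene stay as the last step left them, time stands still between calls to the robot, and variables do not carry over. Pictures are saved under pics/ and viewed, at most 10 in all, crops included, and the job is handed in when it is done.

Besides the shell and the picture viewer there is one more tool, called after "Emit:" by a JSON object that holds its "op" and its "data". play_rows: Moves the arm, as the interface text tells. Its arguments: {"type":"object","properties":{"steps":{"type":"array","items":{"type":"object","properties":{"dr":{"type":"array","items":{"type":"number"}},"xyz":{"type":"array","items":{"type":"number"}},"claw":{"type":"number"}}}},"force":{"type":"number"}},"required":["steps"]}

```bash
mkdir -p pics; python3 - <<'E'
from bench import bot
import cv2,numpy as np
np.set_printoptions(precision=4,suppress=True)
for n in("top","side"):
    c=bot.read_camera(n);cv2.imwrite(f"pics/{n}0.png",c["color"]);print(n,c["fov_y"],c["cx"],c["cy"]);print(c["extrinsics"])
s=bot.state();print(s["clock"],s["tcp_pos"],s["orientation"],s["grip_width"],bot.pinch_z)
E
```

```text
top 53.23952552468395 258.6471716255279 189.06165609274922
[[-0.025  -0.9997 -0.0036  0.0522]
 [-0.9828  0.0253 -0.1829  0.5283]
 [ 0.1829 -0.001  -0.9831  1.1488]
 [ 0.      0.      0.      1.    ]]
side 42.46095299949293 252.03493754988006 190.3048716966499
[[-0.9659 -0.2581 -0.023   0.5112]
 [-0.1093  0.4863 -0.867   0.1388]
 [ 0.2349 -0.8348 -0.4979  1.5665]
 [ 0.      0.      0.      1.    ]]
0.1 [ 0.2593 -0.5955  0.2137] [[ 0.9168  0.3993 -0.0007]
 [ 0.3993 -0.9168  0.0014]
 [-0.0001 -0.0015 -1.    ]] 0.0916999114902756 0.0187
```

View pics/top0.png

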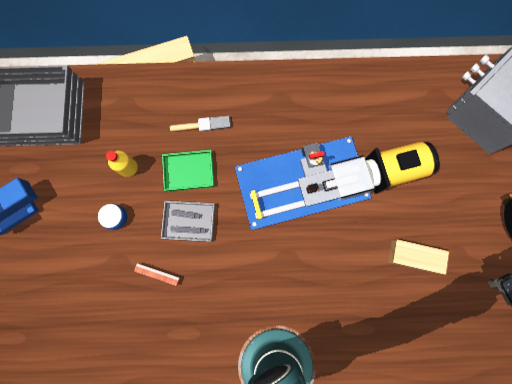

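View pics/side0.png

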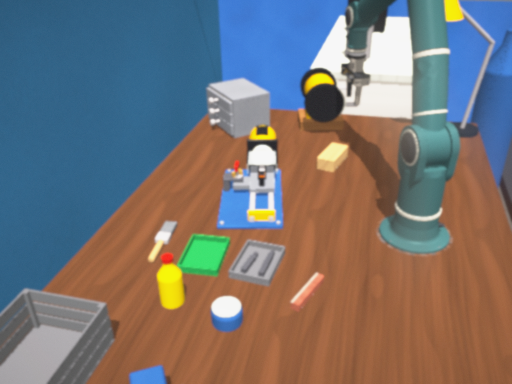

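The top view shows the fixture at about (310,180), wheel to the right (−y world), red T-handle near (317,155), green tray (188,171) and grey tray (188,221). The side view shows the same layout, with the stop toward the camera. I'll zoom in next.

```bash
python3 - <<'E'
import cv2,numpy as np
t=cv2.imread("pics/top0.png")[130:235,230:390];s=cv2.imread("pics/side0.png")[145:235,210:290]
cv2.imwrite("pics/topz.png",cv2.resize(t,None,fx=5,fy=5,interpolation=cv2.INTER_CUBIC))
cv2.imwrite("pics/sidez.png",cv2.resize(s,None,fx=6,fy=6,interpolation=cv2.INTER_CUBIC))
E
```

```text
(no output)
```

View pics/topz.png

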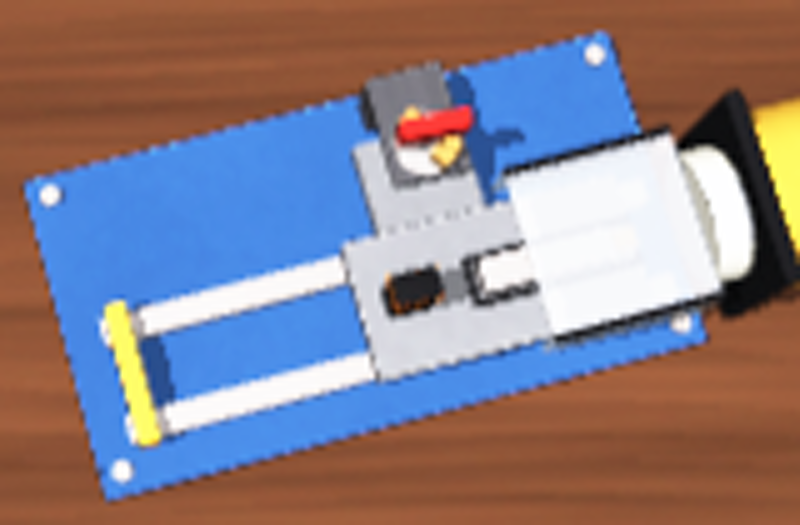

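View pics/sidez.png

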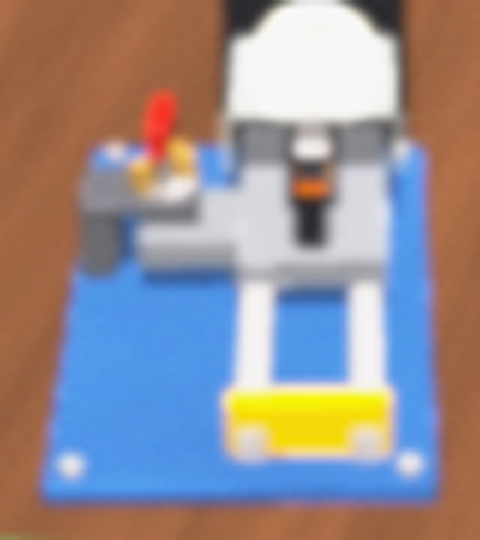

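The zoomed views show the bed corners at top-image pixels of about (235.4,166.6), (251.4,229.6), (351,136.6) and (371,198). The T-handle is at (317,154.6), the black handle at (312.5,187.5), and the tool is visible just behind it under the guard.

```bash
cat > h.py <<'E'
import numpy as np,cv2
from bench import bot
from scipy.optimize import least_squares
np.set_printoptions(precision=4,suppress=True)
def cal(c):
    f=192/np.tan(np.radians(c["fov_y"]/2)); return np.array([[f,0,c["cx"]],[0,f,c["cy"]],[0,0,1]]),c["extrinsics"]
def proj(c,P):
    K,E=cal(c);p=(np.atleast_2d(P)@E[:3,:3].T+E[:3,3])@K.T;return p[:,:2]/p[:,2:]
def ray(c,uv,z):
    K,E=cal(c);d=E[:3,:3].T@np.linalg.inv(K)@[*uv,1];o=-E[:3,:3].T@E[:3,3];return o+d*(z-o[2])/d[2]
def tri(cams,uvs):
    return least_squares(lambda X:np.concatenate([proj(c,X)[0]-u for c,u in zip(cams,uvs)]),[.5,0,.05])
def mask(im,lo,hi,roi):
    h=cv2.cvtColor(im,cv2.COLOR_BGR2HSV);m=cv2.inRange(h,lo,hi);z=np.zeros_like(m);x0,x1,y0,y1=roi;z[y0:y1,x0:x1]=m[y0:y1,x0:x1];return z
def cen(m):
    M=cv2.moments(m,True);return np.array([M["m10"]/M["m00"],M["m01"]/M["m00"]])
E
python3 - <<'E'
from h import *
T=bot.read_camera("top");S=bot.read_camera("side")
# bed corners
tz=np.array([[27,183],[107,498],[707,342],[605,33]])/5+[230,130]-.5+.1
sz=np.array([[42,498],[438,498],[425,148],[95,148]])/6+[210,145]-.5
B=[]
for a,b in zip(tz,sz):
    r=tri([T,S],[a,b]);B.append(ray(T,a,.01));print("corner",r.x,r.cost,ray(T,a,.01),ray(S,b,.01))
B=np.array(B);print([np.linalg.norm(B[i]-B[(i+1)%4]) for i in range(4)],[np.degrees(np.arctan2(*(B[i]-B[(i+1)%4])[[1,0]])) for i in range(4)])
mt=mask(T["color"],(0,150,90),(8,255,255),(300,335,140,175));ms=mask(S["color"],(0,150,90),(8,255,255),(225,250,155,180))
print(mt.sum()/255,ms.sum()/255,cen(mt),cen(ms));r=tri([T,S],[cen(mt),cen(ms)]);print("red",r.x,r.cost,ray(T,cen(mt),.108))
for n,c,roi in(("T",T,(150,225,140,200)),("S",S,(165,240,225,285))):
    g=mask(c["color"],(45,120,60),(75,255,255),roi);q=cv2.minAreaRect(cv2.findNonZero(g));b=np.array([ray(c,p,.025) for p in cv2.boxPoints(q)])
    hull=cv2.convexHull(cv2.findNonZero(g));ap=cv2.approxPolyDP(hull,4,True)[:,0]
    b=np.array([ray(c,p,.025) for p in ap]);print(n,"green",ray(c,cen(g),.015),b,np.linalg.norm(np.diff(b,axis=0),axis=1))
E
```

```text
corner [0.617  0.1146 0.0063] 0.2035059027563021 [0.6146 0.1141 0.01  ] [0.6167 0.1195 0.01  ]
corner [0.4086 0.0664 0.0066] 0.011638970139452493 [0.408  0.0662 0.01  ] [0.408  0.0713 0.01  ]
corner [ 0.4983 -0.3201  0.0136] 0.044019794131998254 [ 0.4982 -0.3212  0.01  ] [ 0.5006 -0.3269  0.01  ]
corner [ 0.7068 -0.2683  0.0159] 0.39484854382968515 [ 0.7069 -0.2701  0.01  ] [ 0.7136 -0.28    0.01  ]
[np.float64(0.21205209511350182), np.float64(0.39782956508440626), np.float64(0.21481401928589075), np.float64(0.39507808005760214)] [np.float64(13.042731085092086), np.float64(103.10386792809712), np.float64(-166.22003618484226), np.float64(-76.49773512630166)]
64.0 57.0 [316.2656 154.8594] [236.193  164.5614]
red [ 0.6197 -0.1368  0.1111] 0.33019280271334345 [ 0.6189 -0.1376  0.108 ]
T green [0.6038 0.2677 0.015 ] [[0.5476 0.1844 0.025 ]
 [0.5385 0.3376 0.025 ]
 [0.6544 0.3496 0.025 ]
 [0.6672 0.1937 0.025 ]] [0.1535 0.1165 0.1564]
S green [0.6067 0.2714 0.015 ] [[0.5526 0.1865 0.025 ]
 [0.5352 0.3642 0.025 ]
 [0.63   0.3733 0.025 ]
 [0.6586 0.3479 0.025 ]
 [0.6693 0.1915 0.025 ]] [0.1785 0.0952 0.0383 0.1567]
```

```bash
python3 - <<'E'
from h import *
T=bot.read_camera("top");S=bot.read_camera("side")
zt=lambda a:np.array(a)/5+[229.6,129.6]
zs=lambda a:np.array(a)/6+[209.6,144.6]
yaw=np.radians(13.4);R=np.array([[np.cos(yaw),-np.sin(yaw)],[np.sin(yaw),np.cos(yaw)]]);O=np.array([.619,-.137])-R@[.09,-.05]
print("O",O)
F=lambda p:R.T@(p[:2]-O)*1000
my=mask(T["color"],(22,150,90),(35,255,255),(245,265,185,222));sy=mask(S["color"],(22,150,90),(35,255,255),(240,282,205,225))
print("stop",F(ray(T,cen(my),.045)),F(ray(S,cen(sy),.038)),my.sum()/255)
for n,p,z in(("carr L",(345,243),.046),("carr R",(378,380),.046),("guardTL",(503,170),.098),("guardBL",(548,342),.098),("guardTR",(665,130),.098),("guardBR",(722,295),.098),("crown",(428,140),.085),("redtop",(435,122),.114)):
    w=ray(T,zt(p),z);print(n,w,F(w))
for n,p,z in(("carr L",(243,265),.046),("carr R",(388,265),.046),("hndl top",(311,165),.096),("guard L",(228,128),.098),("guard R",(400,128),.098),("redtop",(162,100),.114)):
    w=ray(S,zs(p),z);print("S",n,w,F(w))
mh=mask(T["color"],(0,0,0),(180,255,70),(305,320,180,195));print("blk",cen(mh),F(ray(T,cen(mh),.09)),ray(T,cen(mh),.09),mh.sum()/255)
E
```

```text
O [ 0.5199 -0.1092]
stop [  6.5839 160.7269] [  2.6321 165.6998] 66.0
carr L [ 0.5615 -0.0878  0.046 ] [45.4965 11.1413]
carr R [ 0.474  -0.1045  0.046 ] [-43.5004  15.2229]
guardTL [ 0.5932 -0.1799  0.098 ] [ 54.9744 -85.7662]
guardBL [ 0.4871 -0.2005  0.098 ] [-53.0558 -81.1537]
guardTR [ 0.6157 -0.2799  0.098 ] [  53.6768 -188.197 ]
guardBR [ 0.5128 -0.3063  0.098 ] [ -52.4998 -190.0986]
crown [ 0.6167 -0.1375  0.085 ] [ 87.6052 -49.927 ]
redtop [ 0.6199 -0.1378  0.114 ] [ 90.7169 -50.9452]
S carr L [ 0.559  -0.0891  0.046 ] [42.77   10.5132]
S carr R [ 0.4757 -0.1078  0.046 ] [-42.6715  11.6362]
S hndl top [ 0.5268 -0.1285  0.096 ] [  2.312  -20.3892]
S guard L [ 0.5864 -0.1605  0.098 ] [ 52.85   -65.2952]
S guard R [ 0.4851 -0.1827  0.098 ] [-50.801  -63.4448]
S redtop [ 0.6265 -0.1576  0.114 ] [ 92.4792 -71.7598]
blk [312.4559 187.6471] [ -1.2708 -14.4424] [ 0.522  -0.1236  0.09  ] 68.0
```

The fixture frame agrees in both views: origin about (0.5195,−0.109), yaw about 13°, carriage and guard edges within 3 mm, T-handle bar at yaw about 11.5°. First I turn the gripper while raising it.

Emit:
{"op": "play_rows", "data": {"steps": [{"dr": [0,0,-7],"xyz": [0,0,-0.4],"claw": 50},{"dr": [0,0,-7],"xyz": [0,0,-0.4],"claw": 50},{"dr": [0,0,-7],"xyz": [0,0,-0.4],"claw": 50},{"dr": [0,0,-7],"xyz": [0,0,-0.4],"claw": 50},{"dr": [0,0,-7],"xyz": [0,0,-0.4],"claw": 50},{"dr": [0,0,-7],"xyz": [0,0,-0.4],"claw": 50},{"dr": [0,0,-7],"xyz": [0,0,-0.4],"claw": 50},{"dr": [0,0,-7],"xyz": [0,0,-0.4],"claw": 50},{"dr": [0,0,-7],"xyz": [0,0,-0.4],"claw": 50},{"dr": [0,0,-7],"xyz": [0,0,-0.4],"claw": 50}], "force": 30}}

```text
clock: 1.13
tcp_pos: [0.2594, -0.5959, 0.2547]
orientation: [[-0.068, 0.998, -0.0], [0.998, 0.068, 0.0], [0.0, -0.0, -1.0]]
wrist_force: [-0.5, -0.3, 0.5]
grip_width: 0.0459
grasp_force: 0.0
```

```bash
cat > go.py <<'E'
import sys
from h import *
from scipy.spatial.transform import Rotation as Ro
# target x y z yaw(tool x, deg); prints remaining turn (tool axes, deg) and shift (cm) in the present and the target tool axes
x,y,z,p=map(float,sys.argv[1:5]);s=bot.state();R=np.array(s["orientation"]);c,n=np.cos(np.radians(p)),np.sin(np.radians(p))
G=np.array([[c,n,0],[n,-c,0],[0,0,-1]]);d=np.array([x,y,z])-s["tcp_pos"]
print("t",s["clock"],"tcp",np.array(s["tcp_pos"]),"f",np.array(s["wrist_force"]),"M",np.array(s["moment"]),"w",s["grip_width"],"g",s["grasp_force"])
print("dr",Ro.from_matrix(R.T@G).as_rotvec(degrees=True),"cm now",R.T@d*100,"cm after turn",G.T@d*100)
E
python3 go.py .619 -.137 .25 101.5
```

```text
t 1.1333 tcp [ 0.2594 -0.5959  0.2547] f [-0.474  -0.268   0.4626] M [-0.0277 -0.1359  0.0115] w 0.0458887266291729 g 0.0
dr [-0.0063 -0.0027 -7.6257] cm now [43.3566 38.9747  0.4718] cm after turn [37.8012 44.3835  0.4745]
```

Emit:
{"op": "play_rows", "data": {"steps": [{"dr": [0,0,0],"xyz": [2.5,2.25,0],"claw": 50},{"dr": [0,0,0],"xyz": [2.5,2.25,0],"claw": 50},{"dr": [0,0,0],"xyz": [2.5,2.25,0],"claw": 50},{"dr": [0,0,0],"xyz": [2.5,2.25,0],"claw": 50},{"dr": [0,0,0],"xyz": [2.5,2.25,0],"claw": 50},{"dr": [0,0,0],"xyz": [2.5,2.25,0],"claw": 50},{"dr": [0,0,0],"xyz": [2.5,2.25,0],"claw": 50},{"dr": [0,0,0],"xyz": [2.5,2.25,0],"claw": 50},{"dr": [0,0,0],"xyz": [2.5,2.25,0],"claw": 50},{"dr": [0,0,0],"xyz": [2.5,2.25,0],"claw": 50}]}}

```text
clock: 1.97
tcp_pos: [0.4694, -0.3312, 0.2547]
orientation: [[-0.061, 0.998, 0.0], [0.998, 0.061, -0.0], [-0.0, 0.0, -1.0]]
wrist_force: [0.8, -0.7, 0.1]
grip_width: 0.0458
grasp_force: 0.0
```

Emit:
{"op": "play_rows", "data": {"steps": [{"dr": [0,0,0],"xyz": [2.2,2.0,0],"claw": 50},{"dr": [0,0,0],"xyz": [2.2,2.0,0],"claw": 50},{"dr": [0,0,0],"xyz": [2.2,2.0,0],"claw": 50},{"dr": [0,0,0],"xyz": [2.2,2.0,0],"claw": 50},{"dr": [0,0,0],"xyz": [2.2,2.0,0],"claw": 50},{"dr": [0,0,0],"xyz": [2.2,2.0,0],"claw": 50},{"dr": [0,0,0],"xyz": [2.2,2.0,0],"claw": 50},{"dr": [0,0,0],"xyz": [2.2,2.0,0],"claw": 50},{"dr": [0,0,-3.8],"xyz": [0.8,0.5,0],"claw": 50},{"dr": [0,0,-3.8],"xyz": [0,0,0],"claw": 50}]}}

```text
clock: 2.8
tcp_pos: [0.6235, -0.1343, 0.2544]
orientation: [[-0.202, 0.979, 0.001], [0.979, 0.202, 0.002], [0.002, 0.001, -1.0]]
wrist_force: [-0.5, 0.3, -0.2]
grip_width: 0.0464
grasp_force: 0.0
```

```bash
python3 go.py .6192 -.137 .092 101.5; python3 - <<'E'
from h import *
T=bot.read_camera("top");S=bot.read_camera("side")
a=cv2.resize(T["color"][110:215,270:370],None,fx=4,fy=4,interpolation=2);b=cv2.resize(S["color"][100:205,190:290],None,fx=4,fy=4,interpolation=2)
cv2.imwrite("pics/a.png",np.hstack([a,b]))
E
```

```text
t 2.8 tcp [ 0.6235 -0.1343  0.2544] f [-0.521   0.2627 -0.1833] M [ 0.0153 -0.0849  0.0054] w 0.04639952606612436 g 0.0
dr [ 0.0565 -0.1097  0.1343] cm now [-0.2116 -0.494  16.2426] cm after turn [-0.1816 -0.4775 16.2435]
```

View pics/a.png

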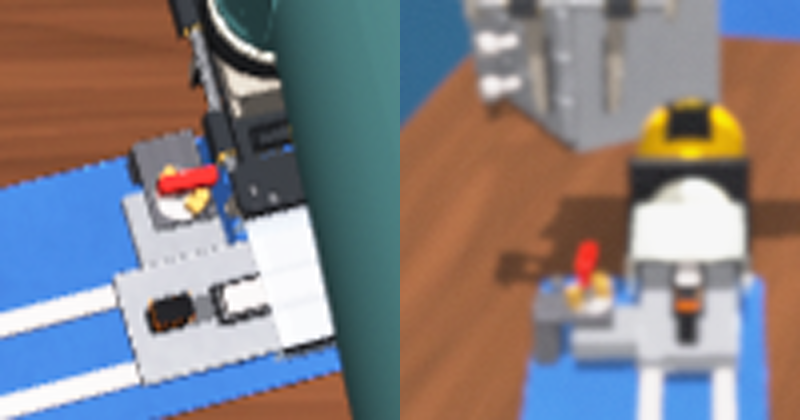

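The open gripper hangs above the T-handle and looks offset in the top view because of its height. The bar still runs at yaw 11–15°. I'll descend now.

Emit:
{"op": "play_rows", "data": {"steps": [{"dr": [0,0,0],"xyz": [-0.2,-0.5,0],"claw": 50},{"dr": [0,0,0],"xyz": [0,0,2.5],"claw": 50},{"dr": [0,0,0],"xyz": [0,0,2.5],"claw": 50},{"dr": [0,0,0],"xyz": [0,0,2.5],"claw": 50},{"dr": [0,0,0],"xyz": [0,0,2.5],"claw": 50},{"dr": [0,0,0],"xyz": [0,0,2.5],"claw": 50},{"dr": [0,0,0],"xyz": [0,0,1.8],"claw": 50},{"dr": [0,0,0],"xyz": [0,0,1.0],"claw": 50},{"dr": [0,0,0],"xyz": [0,0,0.9],"claw": 50},{"dr": [0,0,0],"xyz": [0,0,0],"claw": 50}]}}

```text
clock: 3.73
tcp_pos: [0.6165, -0.1423, 0.0913]
orientation: [[-0.192, 0.981, -0.002], [0.981, 0.192, 0.0], [0.001, -0.002, -1.0]]
wrist_force: [-0.2, -0.9, 0.4]
grip_width: 0.0459
grasp_force: 0.0
```

```bash
python3 go.py .6192 -.137 .092 101.5; python3 - <<'E'
from h import *
T=bot.read_camera("top");S=bot.read_camera("side")
a=cv2.resize(T["color"][110:215,270:370],None,fx=4,fy=4,interpolation=2);b=cv2.resize(S["color"][100:205,190:290],None,fx=4,fy=4,interpolation=2)
cv2.imwrite("pics/b.png",np.hstack([a,b]))
E
```

```text
t 3.7333 tcp [ 0.6165 -0.1423  0.0913] f [-0.2079 -0.8876  0.4296] M [-0.0838 -0.114   0.0196] w 0.045858365877090954 g 0.0
dr [-0.1214 -0.0319 -0.4586] cm now [ 0.4709  0.3707 -0.0722] cm after turn [ 0.4679  0.3746 -0.0717]
```

View pics/b.png

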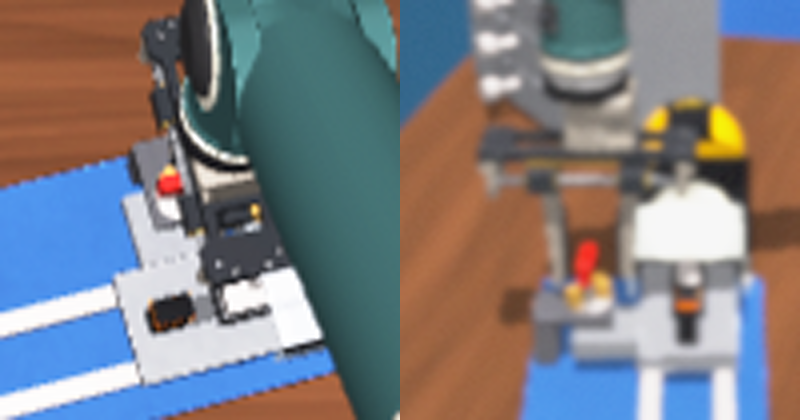

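The fingers straddle the red bar (side view: fingers at about x 552 and 628, bar at 585). I'll recentre and close.

Emit:
{"op": "play_rows", "data": {"steps": [{"dr": [0,0,0],"xyz": [0.5,0.4,0],"claw": 50},{"dr": [0,0,-0.5],"xyz": [0,0,0],"claw": 50},{"dr": [0,0,0],"xyz": [0,0,0],"claw": 0},{"dr": [0,0,0],"xyz": [0,0,0],"claw": 0},{"dr": [0,0,0],"xyz": [0,0,0],"claw": 0},{"dr": [0,0,0],"xyz": [0,0,0],"claw": 0},{"dr": [0,0,0],"xyz": [0,0,0],"claw": 0},{"dr": [0,0,0],"xyz": [0,0,0],"claw": 0},{"dr": [0,0,0],"xyz": [0,0,0],"claw": 0},{"dr": [0,0,0],"xyz": [0,0,0],"claw": 0}], "force": 40}}

```text
clock: 4.67
tcp_pos: [0.6213, -0.1359, 0.0927]
orientation: [[-0.202, 0.979, 0.002], [0.979, 0.202, 0.0], [-0.0, 0.002, -1.0]]
wrist_force: [3.6, 0.8, -1.5]
grip_width: 0.0118
grasp_force: 40.0
```

```bash
python3 go.py .6192 -.137 .092 101.5
```

```text
t 4.6667 tcp [ 0.6213 -0.1359  0.0927] f [ 3.6075  0.7749 -1.5228] M [ 0.0746 -0.9345 -0.0052] w 0.011782580622422913 g 39.971537590026855
dr [0.0951 0.0085 0.1367] cm now [-0.0695 -0.2261  0.0702] cm after turn [-0.07   -0.2258  0.0705]
```

Emit:
{"op": "play_rows", "data": {"steps": [{"dr": [0,0,0],"xyz": [0,0.1,0],"claw": 0},{"dr": [0,0,0],"xyz": [0,0,-0.4],"claw": 0},{"dr": [0,0,0],"xyz": [0,0,-0.4],"claw": 0},{"dr": [0,0,0],"xyz": [0,0,-0.4],"claw": 0},{"dr": [0,0,0],"xyz": [0,0,-0.4],"claw": 0},{"dr": [0,0,0],"xyz": [0,0,-0.4],"claw": 0},{"dr": [0,0,0],"xyz": [0,0,-0.2],"claw": 0},{"dr": [0,0,0],"xyz": [0,0,0],"claw": 0},{"dr": [0,0,0],"xyz": [0,0,0],"claw": 0},{"dr": [0,0,0],"xyz": [0,0,0],"claw": 0}], "force": 50}}

```text
clock: 5.5
tcp_pos: [0.6213, -0.1358, 0.114]
orientation: [[-0.202, 0.979, -0.0], [0.979, 0.202, 0.0], [0.0, -0.0, -1.0]]
wrist_force: [5.5, -0.2, -11.4]
grip_width: 0.0113
grasp_force: 50.0
```

```bash
python3 go.py .6192 -.137 .1147 101.5
```

```text
t 5.5 tcp [ 0.6213 -0.1358  0.114 ] f [  5.539   -0.2267 -11.4154] M [-0.0648 -1.4692 -0.0155] w 0.011282819480901669 g 49.95171010494232
dr [-0.018  -0.017   0.1335] cm now [-0.0752 -0.2262 -0.0743] cm after turn [-0.0757 -0.226  -0.0744]
```

Lift is about 21–22 mm by both the height and the spring force. Now the clockwise twist.

Emit:
{"op": "play_rows", "data": {"steps": [{"dr": [0,0,4],"xyz": [0,0,0],"claw": 0},{"dr": [0,0,4],"xyz": [0,0,0],"claw": 0},{"dr": [0,0,4],"xyz": [0,0,0],"claw": 0},{"dr": [0,0,4],"xyz": [0,0,0],"claw": 0},{"dr": [0,0,4],"xyz": [0,0,0],"claw": 0},{"dr": [0,0,4],"xyz": [0,0,0],"claw": 0},{"dr": [0,0,4],"xyz": [0,0,0],"claw": 0},{"dr": [0,0,4],"xyz": [0,0,0],"claw": 0},{"dr": [0,0,4],"xyz": [0,0,0],"claw": 0},{"dr": [0,0,0],"xyz": [0,0,0],"claw": 0}]}}

```text
clock: 6.33
tcp_pos: [0.6223, -0.1359, 0.1143]
orientation: [[0.415, 0.91, 0.002], [0.91, -0.415, -0.0], [0.001, 0.002, -1.0]]
wrist_force: [8.0, -0.6, -11.9]
grip_width: 0.0114
grasp_force: 50.0
```

```bash
python3 go.py .6192 -.137 .1147 34
```

```text
t 6.3333 tcp [ 0.6223 -0.1359  0.1143] f [  7.9618  -0.561  -11.9194] M [-0.2754 -1.9392  0.0015] w 0.011437046592486316 g 49.9501633644104
dr [ 0.0926 -0.0616 31.4697] cm now [-0.2322 -0.2372 -0.0438] cm after turn [-0.3219 -0.0811 -0.0432]
```

Emit:
{"op": "play_rows", "data": {"steps": [{"dr": [0,0,0],"xyz": [0.06,0.14,0],"claw": 0},{"dr": [0,0,4],"xyz": [0,0,0],"claw": 0},{"dr": [0,0,4],"xyz": [0,0,0],"claw": 0},{"dr": [0,0,4],"xyz": [0,0,0],"claw": 0},{"dr": [0,0,4],"xyz": [0,0,0],"claw": 0},{"dr": [0,0,4],"xyz": [0,0,0],"claw": 0},{"dr": [0,0,4],"xyz": [0,0,0],"claw": 0},{"dr": [0,0,4],"xyz": [0,0,0],"claw": 0},{"dr": [0,0,3],"xyz": [0,0,0],"claw": 0},{"dr": [0,0,0],"xyz": [0,0,0],"claw": 0}]}}

```text
clock: 7.17
tcp_pos: [0.6233, -0.1364, 0.114]
orientation: [[0.824, 0.566, 0.001], [0.566, -0.824, -0.001], [0.0, 0.001, -1.0]]
wrist_force: [6.9, -2.9, -12.9]
grip_width: 0.0116
grasp_force: 50.0
```

```bash
python3 go.py .6192 -.137 .1147 34.5
```

```text
t 7.1667 tcp [ 0.6233 -0.1364  0.114 ] f [  6.9413  -2.9082 -12.9265] M [-0.519  -1.6686  0.0043] w 0.011571123455018708 g 49.95236277580261
dr [ 0.0579 -0.006  -0.008 ] cm now [-0.3674 -0.1848 -0.0654] cm after turn [-0.3674 -0.1849 -0.0652]
```

Emit:
{"op": "play_rows", "data": {"steps": [{"dr": [0,0,0],"xyz": [0,0,0.2],"claw": 0},{"dr": [0,0,0],"xyz": [0,0,0.2],"claw": 0},{"dr": [0,0,0],"xyz": [0,0,0.15],"claw": 0},{"dr": [0,0,0],"xyz": [0,0,0],"claw": 0},{"dr": [0,0,0],"xyz": [0,0,0],"claw": 0},{"dr": [0,0,0],"xyz": [0,0,0],"claw": 0},{"dr": [0,0,0],"xyz": [0,0,0],"claw": 0},{"dr": [0,0,0],"xyz": [0,0,0],"claw": 0},{"dr": [0,0,0],"xyz": [0,0,0],"claw": 0},{"dr": [0,0,0],"xyz": [0,0,0],"claw": 0}]}}

```text
clock: 8.0
tcp_pos: [0.6233, -0.1364, 0.1088]
orientation: [[0.823, 0.568, 0.001], [0.568, -0.823, -0.001], [0.0, 0.001, -1.0]]
wrist_force: [6.6, -1.6, -10.3]
grip_width: 0.0113
grasp_force: 50.0
```

```bash
python3 go.py .6192 -.137 .1147 34.5
```

```text
t 8.0 tcp [ 0.6233 -0.1364  0.1088] f [  6.5536  -1.6011 -10.2699] M [-0.451  -1.5217 -0.0386] w 0.011283622062807601 g 49.95500385761261
dr [ 0.0507 -0.0222  0.1117] cm now [-0.3728 -0.1881 -0.5904] cm after turn [-0.3734 -0.1879 -0.5901]
```

Emit:
{"op": "play_rows", "data": {"steps": [{"dr": [0,0,0],"xyz": [0,0,0.1],"claw": 0},{"dr": [0,0,0],"xyz": [0,0,0.1],"claw": 0},{"dr": [0,0,0],"xyz": [0,0,0],"claw": 0},{"dr": [0,0,0],"xyz": [0,0,0],"claw": 0},{"dr": [0,0,0],"xyz": [0,0,0],"claw": 0},{"dr": [0,0,0],"xyz": [0,0,0],"claw": 0},{"dr": [0,0,0],"xyz": [0,0,0],"claw": 0},{"dr": [0,0,0],"xyz": [0,0,0],"claw": 0},{"dr": [0,0,0],"xyz": [0,0,0],"claw": 0},{"dr": [0,0,0],"xyz": [0,0,0],"claw": 0}]}}

```text
clock: 8.83
tcp_pos: [0.6235, -0.1364, 0.1085]
orientation: [[0.823, 0.568, 0.002], [0.568, -0.823, -0.001], [0.001, 0.002, -1.0]]
wrist_force: [0.4, -1.9, 6.2]
grip_width: 0.0118
grasp_force: 50.0
```

```bash
python3 go.py .6192 -.137 .1147 34.5
```

```text
t 8.8333 tcp [ 0.6235 -0.1364  0.1085] f [ 0.4418 -1.918   6.1523] M [-0.4691 -0.1542 -0.0353] w 0.011819973141681737 g 49.98357117176056
dr [ 0.0946 -0.0403  0.1154] cm now [-0.3915 -0.1946 -0.6169] cm after turn [-0.3923 -0.1949 -0.6163]
```

The handle now carries upward force, so it is resting in the notch. I'll release and rise.

Emit:
{"op": "play_rows", "data": {"steps": [{"dr": [0,0,0],"xyz": [0,0,-0.1],"claw": 0},{"dr": [0,0,0],"xyz": [0,0,0],"claw": 15},{"dr": [0,0,0],"xyz": [0,0,0],"claw": 30},{"dr": [0,0,0],"xyz": [0,0,0],"claw": 50},{"dr": [0,0,0],"xyz": [0,0,0],"claw": 50},{"dr": [0,0,0],"xyz": [0,0,0],"claw": 50},{"dr": [0,0,0],"xyz": [0,0,-1.5],"claw": 50},{"dr": [0,0,0],"xyz": [0,0,-2.5],"claw": 50},{"dr": [0,0,0],"xyz": [0,0,-2.5],"claw": 50},{"dr": [0,0,0],"xyz": [0,0,-1.5],"claw": 50}]}}

```text
clock: 9.67
tcp_pos: [0.6237, -0.1356, 0.1904]
orientation: [[0.823, 0.568, 0.002], [0.568, -0.823, -0.0], [0.002, 0.001, -1.0]]
wrist_force: [0.4, -1.0, 0.5]
grip_width: 0.0462
grasp_force: 0.0
```

```bash
python3 - <<'E'
from h import *
yaw=np.radians(13.2);R=np.array([[np.cos(yaw),-np.sin(yaw)],[np.sin(yaw),np.cos(yaw)]])
O=np.array([.6215,-.1365])-R@[.09,-.05];print(O,O+R@[0,-.016],O+R@[0,.124])
E
python3 go.py .5245 -.1255 .19 103.2
```

```text
[ 0.5225 -0.1084] [ 0.5261 -0.1239] [0.4941 0.0124]
t 9.6667 tcp [ 0.6237 -0.1356  0.1904] f [ 0.4494 -0.956   0.4798] M [-0.0169 -0.0698  0.0037] w 0.04619588544226535 g 0.0
dr [  0.1166  -0.0378 -68.5578] cm now [-7.5883 -6.4718  0.0216] cm after turn [ 3.2499 -9.4289  0.0417]
```

Emit:
{"op": "play_rows", "data": {"steps": [{"dr": [0,0,-6.9],"xyz": [0,0,0],"claw": 60},{"dr": [0,0,-6.9],"xyz": [0,0,0],"claw": 60},{"dr": [0,0,-6.9],"xyz": [0,0,0],"claw": 60},{"dr": [0,0,-6.9],"xyz": [0,0,0],"claw": 60},{"dr": [0,0,-6.9],"xyz": [0,0,0],"claw": 60},{"dr": [0,0,-6.9],"xyz": [0,0,0],"claw": 60},{"dr": [0,0,-6.9],"xyz": [0,0,0],"claw": 60},{"dr": [0,0,-6.9],"xyz": [0,0,0],"claw": 60},{"dr": [0,0,-6.9],"xyz": [0,0,0],"claw": 60},{"dr": [0,0,-6.5],"xyz": [0,0,0],"claw": 60}]}}

```text
clock: 10.5
tcp_pos: [0.6226, -0.1356, 0.1878]
orientation: [[-0.235, 0.972, -0.001], [0.972, 0.235, 0.0], [0.0, -0.001, -1.0]]
wrist_force: [-1.1, 0.2, -0.2]
grip_width: 0.0552
grasp_force: 0.0
```

Emit:
{"op": "play_rows", "data": {"steps": [{"dr": [0,0,0],"xyz": [0.65,-1.9,0],"claw": 60},{"dr": [0,0,0],"xyz": [0.65,-1.9,0],"claw": 60},{"dr": [0,0,0],"xyz": [0.65,-1.9,0],"claw": 60},{"dr": [0,0,0],"xyz": [0.65,-1.9,0],"claw": 60},{"dr": [0,0,0],"xyz": [0.65,-1.9,0],"claw": 60},{"dr": [0,0,0],"xyz": [0,0,0],"claw": 60},{"dr": [0,0,0],"xyz": [0,0,0],"claw": 60},{"dr": [0,0,0],"xyz": [0,0,0],"claw": 60},{"dr": [0,0,0],"xyz": [0,0,0],"claw": 60},{"dr": [0,0,0],"xyz": [0,0,0],"claw": 60}]}}

```text
clock: 11.33
tcp_pos: [0.5239, -0.1259, 0.188]
orientation: [[-0.229, 0.973, 0.0], [0.973, 0.229, 0.0], [0.0, 0.0, -1.0]]
wrist_force: [0.7, 0.6, -0.4]
grip_width: 0.0554
grasp_force: 0.0
```

```bash
python3 go.py .525 -.125 .065 103.2; python3 - <<'E'
from h import *
T=bot.read_camera("top");S=bot.read_camera("side")
a=cv2.resize(T["color"][110:215,270:370],None,fx=4,fy=4,interpolation=2);b=cv2.resize(S["color"][100:205,190:290],None,fx=4,fy=4,interpolation=2)
cv2.imwrite("pics/c.png",np.hstack([a,b]))
E
```

```text
t 11.3333 tcp [ 0.5239 -0.1259  0.188 ] f [ 0.7202  0.6233 -0.4238] M [-0.0348 -0.1177 -0.0038] w 0.05537643807865498 g 0.0
dr [ 0.0248 -0.0147  0.0414] cm now [ 0.055   0.1204 12.2991] cm after turn [ 0.0582  0.1257 12.299 ]
```

View pics/c.png

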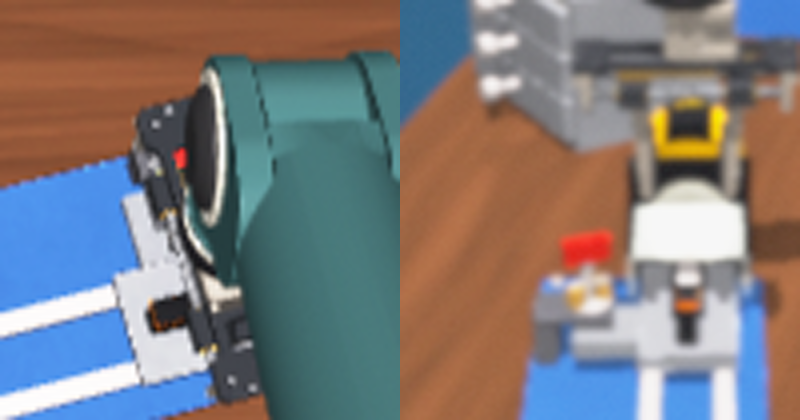

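The T-handle stands raised and twisted about 70° (side view at 587,248), parked. The gripper is above the carriage handle, so I'll descend and grip.

Emit:
{"op": "play_rows", "data": {"steps": [{"dr": [0,0,0],"xyz": [0.05,0.1,2],"claw": 60},{"dr": [0,0,0],"xyz": [0,0,2],"claw": 60},{"dr": [0,0,0],"xyz": [0,0,2],"claw": 60},{"dr": [0,0,0],"xyz": [0,0,2],"claw": 60},{"dr": [0,0,0],"xyz": [0,0,2],"claw": 60},{"dr": [0,0,0],"xyz": [0,0,1.3],"claw": 60},{"dr": [0,0,0],"xyz": [0,0,1],"claw": 60},{"dr": [0,0,0],"xyz": [0,0,0],"claw": 60},{"dr": [0,0,0],"xyz": [0,0,0],"claw": 0},{"dr": [0,0,0],"xyz": [0,0,0],"claw": 0}], "force": 25}}

```text
clock: 12.27
tcp_pos: [0.5247, -0.1252, 0.0658]
orientation: [[-0.229, 0.973, 0.001], [0.973, 0.229, -0.0], [-0.001, 0.001, -1.0]]
wrist_force: [-0.1, -0.5, 0.4]
grip_width: 0.0436
grasp_force: 0.0
```

Emit:
{"op": "play_rows", "data": {"steps": [{"dr": [0,0,0],"xyz": [0,0,0],"claw": 0},{"dr": [0,0,0],"xyz": [0,0,0],"claw": 0},{"dr": [0,0,0],"xyz": [0,0,0],"claw": 0},{"dr": [0,0,0],"xyz": [0,0,0],"claw": 0},{"dr": [0,0,0],"xyz": [0,0,0],"claw": 0},{"dr": [0,0,0],"xyz": [0,0,0],"claw": 0},{"dr": [0,0,0],"xyz": [0,0,0],"claw": 0},{"dr": [0,0,0],"xyz": [0,0,0],"claw": 0},{"dr": [0,0,0],"xyz": [0,0,0],"claw": 0},{"dr": [0,0,0],"xyz": [0,0,0],"claw": 0}]}}

```text
clock: 13.1
tcp_pos: [0.5265, -0.1249, 0.0659]
orientation: [[-0.23, 0.973, 0.005], [0.973, 0.23, 0.0], [-0.001, 0.005, -1.0]]
wrist_force: [5.3, 0.4, -3.1]
grip_width: 0.0206
grasp_force: 25.0
```

```bash
python3 go.py .493 .0113 .065 103.2
```

```text
t 13.1 tcp [ 0.5265 -0.1249  0.0659] f [ 5.3273  0.3577 -3.0606] M [ 0.0417 -0.954   0.0808] w 0.020555665598012692 g 25.00233829021454
dr [0.295  0.066  0.0758] cm now [14.0287 -0.1316  0.0758] cm after turn [14.0284 -0.1497  0.0927]
```

Emit:
{"op": "play_rows", "data": {"steps": [{"dr": [0,0,0],"xyz": [0,0.2,0],"claw": 0},{"dr": [0,0,0],"xyz": [0.5,0,0],"claw": 0},{"dr": [0,0,0],"xyz": [1,0,0],"claw": 0},{"dr": [0,0,0],"xyz": [1,0,0],"claw": 0},{"dr": [0,0,0],"xyz": [1,0,0],"claw": 0},{"dr": [0,0,0],"xyz": [1,0,0],"claw": 0},{"dr": [0,0,0],"xyz": [1,0,0],"claw": 0},{"dr": [0,0,0],"xyz": [1,0,0],"claw": 0},{"dr": [0,0,0],"xyz": [0.5,0,0],"claw": 0},{"dr": [0,0,0],"xyz": [0,0,0],"claw": 0}]}}

```text
clock: 13.93
tcp_pos: [0.5096, -0.0543, 0.0659]
orientation: [[-0.231, 0.973, 0.0], [0.973, 0.231, 0.001], [0.0, 0.001, -1.0]]
wrist_force: [-1.4, 2.1, 6.7]
grip_width: 0.0197
grasp_force: 25.0
```

```bash
python3 go.py .4945 .0113 .065 103.2
```

```text
t 13.9333 tcp [ 0.5096 -0.0543  0.0659] f [-1.3823  2.0763  6.7222] M [0.271  0.0843 0.0464] w 0.01968175460959864 g 24.997995793819427
dr [ 0.0314 -0.0245  0.1597] cm now [6.7353 0.0485 0.0889] cm after turn [6.7355 0.0297 0.086 ]
```

Emit:
{"op": "play_rows", "data": {"steps": [{"dr": [0,0,0],"xyz": [0.5,0,0],"claw": 0},{"dr": [0,0,0],"xyz": [1,0,0],"claw": 0},{"dr": [0,0,0],"xyz": [1,0,0],"claw": 0},{"dr": [0,0,0],"xyz": [1,0,0],"claw": 0},{"dr": [0,0,0],"xyz": [1,0,0],"claw": 0},{"dr": [0,0,0],"xyz": [1,0,0],"claw": 0},{"dr": [0,0,0],"xyz": [0.8,0,0],"claw": 0},{"dr": [0,0,0],"xyz": [0.4,0,0],"claw": 0},{"dr": [0,0,0],"xyz": [0.3,0,0],"claw": 0},{"dr": [0,0,0],"xyz": [0,0,0],"claw": 0}]}}

```text
clock: 14.77
tcp_pos: [0.4941, 0.0105, 0.0658]
orientation: [[-0.229, 0.973, 0.001], [0.973, 0.229, -0.003], [-0.003, 0.0, -1.0]]
wrist_force: [0.3, -6.1, 7.1]
grip_width: 0.0196
grasp_force: 25.0
```

```bash
python3 go.py .4945 .0113 .065 103.2
```

```text
t 14.7667 tcp [0.4941 0.0105 0.0658] f [ 0.2787 -6.0643  7.1082] M [-1.1737 -0.2233  0.1762] w 0.019610163901487714 g 25.000855028629303
dr [0.0262 0.1598 0.0376] cm now [0.0719 0.0585 0.0839] cm after turn [0.0717 0.0585 0.0841]
```

Emit:
{"op": "play_rows", "data": {"steps": [{"dr": [0,0,0],"xyz": [0.2,0,0],"claw": 0},{"dr": [0,0,0],"xyz": [0.2,0,0],"claw": 0},{"dr": [0,0,0],"xyz": [0,0,0],"claw": 0},{"dr": [0,0,0],"xyz": [0,0,0],"claw": 0},{"dr": [0,0,0],"xyz": [0,0,0],"claw": 0},{"dr": [0,0,0],"xyz": [0,0,0],"claw": 0},{"dr": [0,0,0],"xyz": [0,0,0],"claw": 0},{"dr": [0,0,0],"xyz": [0,0,0],"claw": 0},{"dr": [0,0,0],"xyz": [0,0,0],"claw": 0},{"dr": [0,0,0],"xyz": [0,0,0],"claw": 0}]}}

```text
clock: 15.6
tcp_pos: [0.4941, 0.0106, 0.0658]
orientation: [[-0.226, 0.974, 0.002], [0.974, 0.226, -0.006], [-0.006, 0.0, -1.0]]
wrist_force: [3.5, -13.2, 4.7]
grip_width: 0.0198
grasp_force: 25.0
```

```bash
python3 go.py .4945 .0113 .065 103.2
```

```text
t 15.6 tcp [0.4941 0.0106 0.0658] f [  3.5304 -13.2011   4.7091] M [-3.0178 -0.7807  0.2343] w 0.019761650364263653 g 25.007466673851013
dr [ 0.028   0.3642 -0.1168] cm now [0.0628 0.0572 0.0815] cm after turn [0.0621 0.0574 0.0818]
```

Firmly at the stop: 13 N with no further motion. I'll open and rise.

Emit:
{"op": "play_rows", "data": {"steps": [{"dr": [0,0,0],"xyz": [0,0,0],"claw": 30},{"dr": [0,0,0],"xyz": [0,0,0],"claw": 60},{"dr": [0,0,0],"xyz": [0,0,0],"claw": 60},{"dr": [0,0,0],"xyz": [0,0,0],"claw": 60},{"dr": [0,0,0],"xyz": [0,0,0],"claw": 60},{"dr": [0,0,0],"xyz": [0,0,-1],"claw": 60},{"dr": [0,0,0],"xyz": [0,0,-3],"claw": 60},{"dr": [0,0,0],"xyz": [0,0,-3],"claw": 60},{"dr": [0,0,0],"xyz": [0,0,-3],"claw": 60},{"dr": [0,0,0],"xyz": [0,0,-2],"claw": 60}]}}

```text
clock: 16.43
tcp_pos: [0.4937, 0.0161, 0.1883]
orientation: [[-0.23, 0.973, 0.003], [0.973, 0.23, 0.0], [-0.0, 0.003, -1.0]]
wrist_force: [-0.2, -0.8, -0.5]
grip_width: 0.0547
grasp_force: 0.0
```

Emit:
{"op": "play_rows", "data": {"steps": [{"dr": [0,0,0],"xyz": [-3.3,0,0],"claw": 60},{"dr": [0,0,0],"xyz": [-3.3,0,0],"claw": 60},{"dr": [0,0,0],"xyz": [-3.3,0,0],"claw": 60},{"dr": [0,0,0],"xyz": [-3.3,0,0],"claw": 60},{"dr": [0,0,0],"xyz": [-3.3,0,0],"claw": 60},{"dr": [0,0,0],"xyz": [-3.3,0,0],"claw": 60},{"dr": [0,0,0],"xyz": [0,0,0],"claw": 60},{"dr": [0,0,0],"xyz": [0,0,0],"claw": 60},{"dr": [0,0,0],"xyz": [0,0,0],"claw": 60},{"dr": [0,0,0],"xyz": [0,0,0],"claw": 60}]}}

```text
clock: 17.27
tcp_pos: [0.5382, -0.1756, 0.1854]
orientation: [[-0.231, 0.973, 0.0], [0.973, 0.231, 0.001], [0.001, 0.0, -1.0]]
wrist_force: [0.4, -0.1, 0.3]
grip_width: 0.0549
grasp_force: 0.0
```

```bash
python3 go.py .52 -.07 .19 103.2; python3 - <<'E'
from h import *
T=bot.read_camera("top");S=bot.read_camera("side");cv2.imwrite("pics/T1.png",T["color"]);cv2.imwrite("pics/S1.png",S["color"])
a=cv2.resize(T["color"][130:230,240:340],None,fx=4,fy=4,interpolation=2);b=cv2.resize(S["color"][140:240,205:305],None,fx=4,fy=4,interpolation=2)
cv2.imwrite("pics/d.png",np.hstack([a,b]))
E
```

```text
t 17.2667 tcp [ 0.5382 -0.1756  0.1854] f [ 0.4041 -0.1392  0.266 ] M [-0.0102 -0.065   0.003 ] w 0.05485384198839356 g 0.0
dr [ 0.0118 -0.0365  0.1631] cm now [10.6903  0.6695 -0.452 ] cm after turn [10.6919  0.639  -0.4589]
```

View pics/d.png

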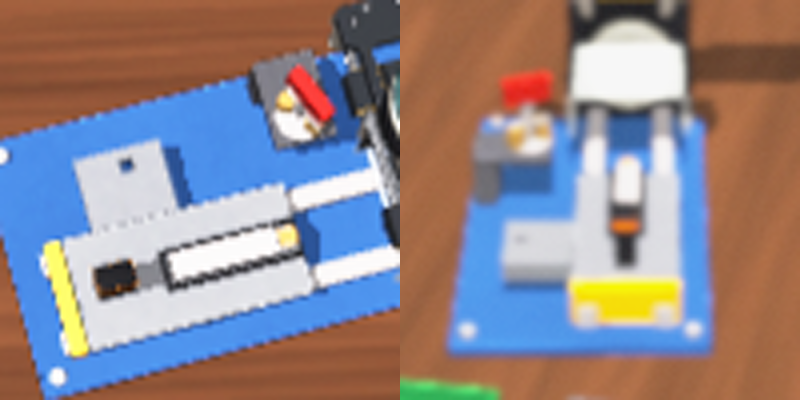

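Carriage is at the stop, plunger parked, tool fully exposed from zoom (166,268) to the gold nose (298,236), centre about pixel (297.6,192.6).

```bash
python3 - <<'E'
from h import *
T=bot.read_camera("top")
z=lambda a:np.array(a)/4+[239.6,129.6]
a=ray(T,z((166,268)),.066);b=ray(T,z((298,236)),.066);print(a,b,np.linalg.norm(a-b),(a+b)/2,np.degrees(np.arctan2(*(a-b)[[1,0]])))
h=ray(T,z((116,279)),.096);print("handle",h)
d=np.array([-np.sin(np.radians(13.3)),np.cos(np.radians(13.3))]);H=np.array([.4941,.0106]);print((((a+b)/2)[:2]-H)@d, "along-line", H+d*((((a+b)/2)[:2]-H)@d))
g=mask(T["color"],(45,120,60),(75,255,255),(150,225,140,200));c=cv2.findNonZero(g)
q=cv2.boxPoints(cv2.minAreaRect(c));print("green",[ray(T,p,.02) for p in q])
E
```

```text
[ 0.501  -0.0295  0.066 ] [ 0.5233 -0.1319  0.066 ] 0.10487499641806225 [ 0.5122 -0.0807  0.066 ] 102.30373368153346
handle [0.4887 0.0099 0.096 ]
-0.09299723429360456 along-line [ 0.5155 -0.0799]
green [array([0.6599, 0.3549, 0.02  ]), array([0.6711, 0.1907, 0.02  ]), array([0.5471, 0.1802, 0.02  ]), array([0.5364, 0.3414, 0.02  ])]
```

```bash
python3 go.py .515 -.08 .0525 103.2
```

```text
t 17.4167 tcp [ 0.5383 -0.176   0.1853] f [-0.4887  0.2949  0.4454] M [-0.0019 -0.1225 -0.0518] w 0.05501897144594286 g 0.0
dr [ 0.0082 -0.0055  0.1579] cm now [ 9.8725 -0.0499 13.2849] cm after turn [ 9.8736 -0.0752 13.2839]
```

Emit:
{"op": "play_rows", "data": {"steps": [{"dr": [0,0,0],"xyz": [3.3,0,0],"claw": 50},{"dr": [0,0,0],"xyz": [3.3,0,0],"claw": 50},{"dr": [0,0,0],"xyz": [3.3,0,0],"claw": 50},{"dr": [0,0,0],"xyz": [0,0,2.5],"claw": 50},{"dr": [0,0,0],"xyz": [0,0,2.5],"claw": 50},{"dr": [0,0,0],"xyz": [0,0,2.5],"claw": 50},{"dr": [0,0,0],"xyz": [0,0,2.0],"claw": 50},{"dr": [0,0,0],"xyz": [0,0,1.0],"claw": 50},{"dr": [0,0,0],"xyz": [0,0,0],"claw": 50},{"dr": [0,0,0],"xyz": [0,0,0],"claw": 50}]}}

```text
clock: 18.25
tcp_pos: [0.5158, -0.0805, 0.0803]
orientation: [[-0.23, 0.973, -0.0], [0.973, 0.23, 0.0], [0.0, -0.0, -1.0]]
wrist_force: [0.2, -0.8, 0.1]
grip_width: 0.0459
grasp_force: 0.0
```

```bash
python3 go.py .515 -.08 .0525 103.2
```

```text
t 18.25 tcp [ 0.5158 -0.0805  0.0803] f [ 0.1722 -0.79    0.1399] M [-0.0586 -0.1353  0.0348] w 0.04591876000080046 g 0.0
dr [-0.0061 -0.0151  0.0754] cm now [ 0.0632 -0.0638  2.7824] cm after turn [ 0.0638 -0.0642  2.7823]
```

Emit:
{"op": "play_rows", "data": {"steps": [{"dr": [0,0,0],"xyz": [0,0,1],"claw": 50},{"dr": [0,0,0],"xyz": [0,0,1],"claw": 50},{"dr": [0,0,0],"xyz": [0,0,0.5],"claw": 50},{"dr": [0,0,0],"xyz": [0,0,0.25],"claw": 50},{"dr": [0,0,0],"xyz": [0,0,0],"claw": 50},{"dr": [0,0,0],"xyz": [0,0,0],"claw": 0},{"dr": [0,0,0],"xyz": [0,0,0],"claw": 0},{"dr": [0,0,0],"xyz": [0,0,0],"claw": 0},{"dr": [0,0,0],"xyz": [0,0,0],"claw": 0},{"dr": [0,0,0],"xyz": [0,0,0],"claw": 0}], "force": 35}}

```text
clock: 19.08
tcp_pos: [0.5158, -0.081, 0.0528]
orientation: [[-0.229, 0.973, 0.001], [0.973, 0.229, -0.0], [-0.0, 0.001, -1.0]]
wrist_force: [0.4, 0.1, 0.4]
grip_width: 0.0197
grasp_force: 35.0
```

Emit:
{"op": "play_rows", "data": {"steps": [{"dr": [0,0,0],"xyz": [0,0,0],"claw": 0},{"dr": [0,0,0],"xyz": [0,0,0],"claw": 0},{"dr": [0,0,0],"xyz": [0,0,0],"claw": 0},{"dr": [0,0,0],"xyz": [0,0,0],"claw": 0},{"dr": [0,0,0],"xyz": [0,0,0],"claw": 0},{"dr": [0,0,0],"xyz": [0,0,0],"claw": 0},{"dr": [0,0,0],"xyz": [0,0,0],"claw": 0},{"dr": [0,0,0],"xyz": [0,0,0],"claw": 0},{"dr": [0,0,0],"xyz": [0,0,0],"claw": 0},{"dr": [0,0,0],"xyz": [0,0,0],"claw": 0}]}}

```text
clock: 19.92
tcp_pos: [0.5159, -0.081, 0.0528]
orientation: [[-0.229, 0.973, 0.001], [0.973, 0.229, -0.0], [-0.0, 0.0, -1.0]]
wrist_force: [-0.9, -0.9, 5.2]
grip_width: 0.0196
grasp_force: 35.0
```

```bash
python3 go.py .515 -.08 .0525 103.2
```

```text
t 19.9167 tcp [ 0.5159 -0.081   0.0528] f [-0.8784 -0.8574  5.2279] M [-0.0459 -0.0052 -0.0238] w 0.01957924156120417 g 34.999900460243225
dr [0.0281 0.017  0.0318] cm now [ 0.1173 -0.0617  0.0327] cm after turn [ 0.1172 -0.0617  0.0328]
```

Emit:
{"op": "play_rows", "data": {"steps": [{"dr": [0,0,0],"xyz": [0,0,0],"claw": 0},{"dr": [0,0,0],"xyz": [0,0,-0.3],"claw": 0},{"dr": [0,0,0],"xyz": [0,0,-0.5],"claw": 0},{"dr": [0,0,0],"xyz": [0,0,-1],"claw": 0},{"dr": [0,0,0],"xyz": [0,0,-1.5],"claw": 0},{"dr": [0,0,0],"xyz": [0,0,-1.5],"claw": 0},{"dr": [0,0,0],"xyz": [0,0,-1.5],"claw": 0},{"dr": [0,0,0],"xyz": [0,0,-1.5],"claw": 0},{"dr": [0,0,0],"xyz": [0,0,-1.5],"claw": 0},{"dr": [0,0,0],"xyz": [0,0,-0.7],"claw": 0}], "force": 50}}

```text
clock: 20.75
tcp_pos: [0.5161, -0.0809, 0.1546]
orientation: [[-0.229, 0.973, 0.002], [0.973, 0.229, -0.0], [-0.001, 0.002, -1.0]]
wrist_force: [-0.6, 0.3, -2.6]
grip_width: 0.019
grasp_force: 50.0
```

```bash
python3 go.py .605 .268 .16 93.9
```

```text
t 20.75 tcp [ 0.5161 -0.0809  0.1546] f [-0.5542  0.2869 -2.5823] M [-0.0847 -0.1229 -0.0234] w 0.018996533829749883 g 49.99711811542511
dr [0.1124 0.0448 9.3403] cm now [31.9261 16.6464 -0.5345] cm after turn [34.2049 11.2431 -0.536 ]
```

Emit:
{"op": "play_rows", "data": {"steps": [{"dr": [0,0,0],"xyz": [1,0.5,0],"claw": 0},{"dr": [0,0,0],"xyz": [1.5,0.8,0],"claw": 0},{"dr": [0,0,0],"xyz": [2,1,0],"claw": 0},{"dr": [0,0,0],"xyz": [2,1,0],"claw": 0},{"dr": [0,0,0],"xyz": [2,1,0],"claw": 0},{"dr": [0,0,0],"xyz": [2,1,0],"claw": 0},{"dr": [0,0,0],"xyz": [2,1,0],"claw": 0},{"dr": [0,0,0],"xyz": [2,1,0],"claw": 0},{"dr": [0,0,0],"xyz": [2,1,0],"claw": 0},{"dr": [0,0,0],"xyz": [2,1,0],"claw": 0}]}}

```text
clock: 21.58
tcp_pos: [0.5628, 0.1224, 0.1514]
orientation: [[-0.23, 0.973, -0.002], [0.973, 0.23, 0.0], [0.001, -0.002, -1.0]]
wrist_force: [0.9, -0.2, -2.5]
grip_width: 0.0194
grasp_force: 50.0
```

Emit:
{"op": "play_rows", "data": {"steps": [{"dr": [0,0,0],"xyz": [2,1,0],"claw": 0},{"dr": [0,0,0],"xyz": [2,1,0],"claw": 0},{"dr": [0,0,0],"xyz": [2,1,0],"claw": 0},{"dr": [0,0,0],"xyz": [2,1,0],"claw": 0},{"dr": [0,0,0],"xyz": [2,1,0],"claw": 0},{"dr": [0,0,0],"xyz": [2,1.3,0],"claw": 0},{"dr": [0,0,0],"xyz": [1.5,1,0],"claw": 0},{"dr": [0,0,3.1],"xyz": [0,0,0],"claw": 0},{"dr": [0,0,3.1],"xyz": [0,0,0],"claw": 0},{"dr": [0,0,3.1],"xyz": [0,0,0],"claw": 0}]}}

```text
clock: 22.42
tcp_pos: [0.6024, 0.2698, 0.1507]
orientation: [[-0.067, 0.998, -0.003], [0.998, 0.067, -0.001], [-0.0, -0.003, -1.0]]
wrist_force: [-0.2, 0.5, -3.4]
grip_width: 0.0195
grasp_force: 50.0
```

Emit:
{"op": "play_rows", "data": {"steps": [{"dr": [0,0,0],"xyz": [0,0,1],"claw": 0},{"dr": [0,0,0],"xyz": [0,0,1.5],"claw": 0},{"dr": [0,0,0],"xyz": [0,0,1.5],"claw": 0},{"dr": [0,0,0],"xyz": [0,0,1.5],"claw": 0},{"dr": [0,0,0],"xyz": [0,0,1.5],"claw": 0},{"dr": [0,0,0],"xyz": [0,0,1],"claw": 0},{"dr": [0,0,0],"xyz": [0,0,0],"claw": 0},{"dr": [0,0,0],"xyz": [0,0,0],"claw": 0},{"dr": [0,0,0],"xyz": [0,0,0],"claw": 0},{"dr": [0,0,0],"xyz": [0,0,0],"claw": 0}]}}

```text
clock: 23.25
tcp_pos: [0.6046, 0.269, 0.0736]
orientation: [[-0.069, 0.998, 0.002], [0.998, 0.069, 0.001], [0.001, 0.002, -1.0]]
wrist_force: [0.5, 0.1, -3.4]
grip_width: 0.0199
grasp_force: 50.0
```

```bash
python3 go.py .605 .268 .0125 93.9; python3 - <<'E'
from h import *
T=bot.read_camera("top");S=bot.read_camera("side")
a=cv2.resize(T["color"][130:230,140:240],None,fx=4,fy=4,interpolation=2);b=cv2.resize(S["color"][180:280,165:265],None,fx=4,fy=4,interpolation=2)
cv2.imwrite("pics/e.png",np.hstack([a,b]))
E
```

```text
t 23.25 tcp [0.6046 0.269  0.0736] f [ 0.5334  0.0661 -3.3732] M [-0.0039 -0.0692  0.031 ] w 0.019932329767070947 g 49.99715745449066
dr [ 0.0969 -0.041   0.0407] cm now [-0.109   0.023   6.1094] cm after turn [-0.1046  0.0334  6.1094]
```

View pics/e.png

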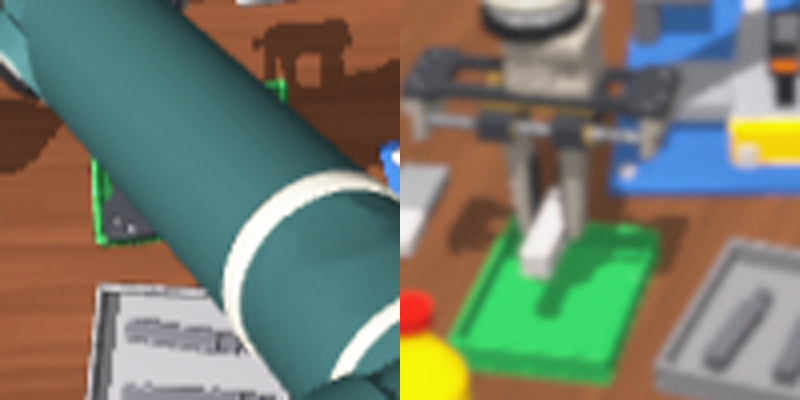

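The tool is held level over the middle of the green tray. Lowering.

Emit:
{"op": "play_rows", "data": {"steps": [{"dr": [0,0,0],"xyz": [0,0,1],"claw": 0},{"dr": [0,0,0],"xyz": [0,0,1],"claw": 0},{"dr": [0,0,0],"xyz": [0,0,1],"claw": 0},{"dr": [0,0,0],"xyz": [0,0,1],"claw": 0},{"dr": [0,0,0],"xyz": [0,0,0.8],"claw": 0},{"dr": [0,0,0],"xyz": [0,0,0.5],"claw": 0},{"dr": [0,0,0],"xyz": [0,0,0.3],"claw": 0},{"dr": [0,0,0],"xyz": [0,0,0.2],"claw": 0},{"dr": [0,0,0],"xyz": [0,0,0],"claw": 0},{"dr": [0,0,0],"xyz": [0,0,0],"claw": 0}]}}

```text
clock: 24.18
tcp_pos: [0.6042, 0.2688, 0.0148]
orientation: [[-0.069, 0.998, 0.0], [0.998, 0.069, 0.0], [0.0, 0.001, -1.0]]
wrist_force: [1.1, 0.6, -3.3]
grip_width: 0.0192
grasp_force: 50.0
```

Emit:
{"op": "play_rows", "data": {"steps": [{"dr": [0,0,0],"xyz": [0,0,0.1],"claw": 0},{"dr": [0,0,0],"xyz": [0,0,0.1],"claw": 0},{"dr": [0,0,0],"xyz": [0,0,0.1],"claw": 0},{"dr": [0,0,0],"xyz": [0,0,0],"claw": 0},{"dr": [0,0,0],"xyz": [0,0,0],"claw": 0},{"dr": [0,0,0],"xyz": [0,0,0],"claw": 0},{"dr": [0,0,0],"xyz": [0,0,0],"claw": 0},{"dr": [0,0,0],"xyz": [0,0,0],"claw": 0},{"dr": [0,0,0],"xyz": [0,0,0],"claw": 0},{"dr": [0,0,0],"xyz": [0,0,0],"claw": 0}]}}

```text
clock: 25.02
tcp_pos: [0.6041, 0.2686, 0.0119]
orientation: [[-0.069, 0.998, 0.0], [0.998, 0.069, 0.0], [0.0, 0.0, -1.0]]
wrist_force: [-0.9, -0.5, 3.0]
grip_width: 0.0194
grasp_force: 50.0
```

Contact with the tray floor: the force went from −3.3 to +3 N at the expected height. I'll open slightly, then rise and move back.

Emit:
{"op": "play_rows", "data": {"steps": [{"dr": [0,0,0],"xyz": [0,0,0],"claw": 25},{"dr": [0,0,0],"xyz": [0,0,0],"claw": 30},{"dr": [0,0,0],"xyz": [0,0,0],"claw": 35},{"dr": [0,0,0],"xyz": [0,0,0],"claw": 40},{"dr": [0,0,0],"xyz": [0,0,0],"claw": 40},{"dr": [0,0,0],"xyz": [0,0,-1],"claw": 40},{"dr": [0,0,0],"xyz": [0,0,-2.5],"claw": 40},{"dr": [0,0,0],"xyz": [0,0,-3],"claw": 40},{"dr": [0,0,0],"xyz": [0,0,-4],"claw": 40},{"dr": [0,0,0],"xyz": [0,0,-4],"claw": 40}]}}

```text
clock: 25.85
tcp_pos: [0.6032, 0.2684, 0.1581]
orientation: [[-0.069, 0.998, -0.001], [0.998, 0.069, -0.0], [-0.0, -0.001, -1.0]]
wrist_force: [1.0, -0.0, -0.7]
grip_width: 0.0368
grasp_force: 0.0
```

Emit:
{"op": "play_rows", "data": {"steps": [{"dr": [0,0,0],"xyz": [0,0,-4],"claw": 40},{"dr": [0,0,0],"xyz": [0,0,-4],"claw": 40},{"dr": [0,0,0],"xyz": [0,-3,0],"claw": 40},{"dr": [0,0,0],"xyz": [0,-3,0],"claw": 40},{"dr": [0,0,0],"xyz": [0,-3,0],"claw": 40},{"dr": [0,0,0],"xyz": [0,-3,0],"claw": 40},{"dr": [0,0,0],"xyz": [0,-3,0],"claw": 40},{"dr": [0,0,0],"xyz": [0,0,0],"claw": 40},{"dr": [0,0,0],"xyz": [0,0,0],"claw": 40},{"dr": [0,0,0],"xyz": [0,0,0],"claw": 40}]}}

```text
clock: 26.68
tcp_pos: [0.4553, 0.2583, 0.2374]
orientation: [[-0.068, 0.998, 0.002], [0.998, 0.068, 0.0], [0.0, 0.002, -1.0]]
wrist_force: [-0.5, -0.1, -0.2]
grip_width: 0.0367
grasp_force: 0.0
```

```bash
python3 - <<'E'
from h import *
T=bot.read_camera("top");S=bot.read_camera("side")
a=cv2.resize(T["color"][130:240,150:350],None,fx=2,fy=2,interpolation=2);b=cv2.resize(S["color"][150:290,155:295],(400,400),interpolation=2)
a=cv2.copyMakeBorder(a,0,400-a.shape[0],0,0,cv2.BORDER_CONSTANT)
cv2.imwrite("pics/f.png",np.hstack([a,b]))
E
```

```text
(no output)
```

View pics/f.png

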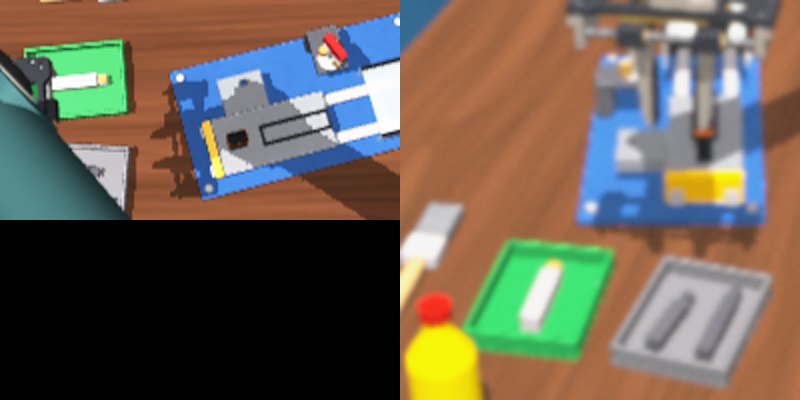

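The tool lies flat in the green tray (side view 542,295). The carriage is at the stop with its pocket empty, the plunger is still parked (top view 330,48), and the grey tray is undisturbed.

```bash
python3 -c "
from bench import bot
print(bot.hand_in())"
```

```text
the job is handed in; nothing more can be done
None
```

The job is handed in at about 27 s of the 64 s allowed: the plunger is parked in its notch, the carriage is against the yellow stop, the tool lies flat in the green tray, and the last picture shows the dull tools undisturbed; no verdict came back.

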